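Crack open the stuck lid of the electrode dry box

ROBOT

A 6-joint arm with a two-finger parallel gripper is mounted at the origin on a cart in front of the work surface, level with it; the furniture and walls round the work are solid. World frame = base frame: x ahead of the robot, y to its left, z up, the work surface at z = 0. Lengths are in m, angles in degrees, forces in N, time in s.
With the tool pointing down it reaches from about 0.4 to 0.825 m from the base axis. Payload 7 kg.
Tool frame: the origin (TCP) lies between the finger pads; the fingertips stand 19 mm ahead of it and the grasp point (between the pads) is the TCP (r.tip_extent is the distance from the TCP to the fingertips, in m); z points along the fingers, y is the direction in which the jaws open and shut (so a half turn about z gives the same grasp; the last joint's range is limited). The gripper opens to 88 mm and grips with 3 to 60 N. Pads are 19 mm wide; open, the fingers measure 130 mm over their backs; the gripper's body (78 mm by 193 mm) begins 47 mm behind the grasp point.
Start: joints at [-55.858, 20.546, 0.682, 0, -70.136, -16.507], TCP at [0.204, -0.643, 0.246] pointing down, gripper open.
Joint ranges: [-176.03, 176.03], [-82.01, 121.73], [-58.28, 71.71], [-173.87, 95.51], [-174.79, -0.11], [-173.66, 173.66]. Speed limits (degrees/s): [136.94, 136.94, 172.46, 180, 180, 180].

INTERFACE

Orientations are given as [roll, pitch, yaw] about the fixed x, y, z axes, in that order (R = Rz(yaw) Ry(pitch) Rx(roll)).
In Python, from plant import r, capture, workorder, spotter gives the robot as it stands.
- The arm moves only by the tool step_arm, never from a script. Its argument "motion" is a list of rows, each a list of 5 numbers: the finger opening in m, from 0 to 0.0876, then the shift along the tool's x, y, z in m, then the turn about the tool's z in rad. In form: [[grip, dx, dy, dz, roll], ...]. A call has 1 to 5 rows; each row is the pose to reach, as a shift and turn from the pose commanded when the call began, along the tool's axes at that moment; what a row does not reach only later rows make up. A row lasts 1/8 s, in which the tool goes at most 62.5 mm and 10.7 degrees, less where a joint would pass 70% of its speed; a pose out of reach is approached as far as the arm can. A call with a gripper value outside its range is refused whole. The fingers move at their own pace and stop on an object; "newtons" is the grip in N (left out, the last holds). Time passes only in rows, so rows that repeat a pose let the fingers close. It gives the time, the measured TCP pose, the force and the opening at its end, in the units of the state.
- r.get_state(): the state, without advancing time (a new reading comes with each control period).
- capture(name): name is "scene" or "top" or "wrist"; returns a dict with "image" (400x640x3 uint8, red, green, blue), "z_map" (400x640 float32, m along the optical axis (not along the pixel's ray), 0 where there is no reading), "fx", "fy", "cx", "cy" (pixels), "D" ([k1, k2, p1, p2, k3] as OpenCV has them; the pictures are not rectified), "pose" (4x4, takes a point from camera to world coordinates). Camera axes: x right, y down, z forward; pixel columns grow to the right and rows downward; lengths in m; the calibration is good to about 2 mm. A picture is of the moment at which its call begins.
- workorder.close_job(): hands the job in, once; it reports no verdict.
Trained networks look in the newest picture that a camera, given by its name, has taken for a name from the list of things; names that differ only in an ending like _2 or _b are one class to them, and where a whole thing is asked for, a point or a joint stands for the part that bears it (a point fixed in the world has none). Each returns a list of dicts, best first, with "p" (0 to 1); they miss things now and then, are a little off and sometimes report something else, mostly with a low value. They report only what shows in the picture. A call takes as long as a camera call.
- spotter.regions_of(camera, label): "mask" (400x640 bool, what is visible of it).
- spotter.tip_of(camera, label): "location" ([x, y, z] in m, in world coordinates, good to about 4 mm: a listed point, or the origin of a listed thing).
The state is a dict: "time_s": time; "joints": joint angles; "qd": joint speeds; "joint_torque": joint torques, N m; "tcp_pos": TCP position; "eef_rot": TCP orientation; "contact_force": force on the tool from outside, world axes, zero at the start; "moment": the same for the moment, N m; "gripper_width": finger opening in m.
Only numpy, scipy, OpenCV 4.12 (cv2) and the standard library are available. Lean on these libraries where they do the work, as an engineer would, in place of code of your own. Each camera call takes 0.05 s, during which the arm holds its last target.

TASK

The lid of the electrode dry box is latched and its rubber seal has stuck. Knock the upright latch pin on the front of the box fully down with the rubber mallet (press it with the mallet only, not with the fingers, and do not hit the lid), put the mallet back down on the table clear of the box, then take the lid by its bar handle and pull until the seal breaks free, without letting the lid fly up more than about 45 mm at its front edge. Finish while still holding the lid by its handle, still and open by a finger's breadth (a gap of 10 to 30 mm, best about 20 mm, at the front edge) so that a humidity probe can be slid in; do not let go, and leave the tin, nut and gas nozzle where they are.

Things in the scene. Friction and masses are not known exactly. Their poses are not given: they have to be found in the camera images.
- dry_box: dark steel box fixed to the table, 160 mm deep (x), 220 mm wide (y), tub 75 mm high, top of the lid 87 mm above the table; origin: centre of its underside; its x axis points from the front (latch side, towards the robot) to the hinge at the back, z up. Turned at most 0.35 rad from the robot's axes. A bright steel bracket in the middle of the front carries the latch pin, 117 mm in front of the origin (37 mm in front of the front face).
- pin_top (a point): centre of the flat round head (24 mm across) of the upright steel latch pin; 125 mm above the table when up, 113 mm when fully down
- pin (a joint): travel of the latch pin downwards, m: 0 up (latched), 0.012 fully down at its stop. It takes about 6 to 8 N to move; it is spring-loaded but stiff in its guide and stays down where it is driven. As it goes down a rocker hook (about 20 mm behind the pin's axis) swings forward off a tab on the lid; the hook stands at most 90 mm above the table. The lid is free once the pin is past 6 mm.
- lid (a joint): opening angle of the lid about the hinge at the back upper edge, rad: 0 shut, stop at 0.3; front gap = 166 mm times this angle (0.12 rad = 20 mm). The seal holds until about 16 to 20 N is pulled up at the handle (within the first 0.03 rad); then the resistance falls, to about 7 N at 0.12 rad (a tight grip that cannot turn on the bar adds some N). The lid is drawn shut if let go.
- lid_handle (a point): middle of the round steel bar handle on the lid: bar 12 mm thick, 98 mm free length between its posts, running along the box's y axis, 115 mm in front of and 46 mm above the hinge line, 45 mm behind the box's front face, 121 mm above the table when shut, 28 mm free beneath; the point moves with the lid
- lid_front_edge (a point): middle of the front edge of the lid at its underside, 166 mm from the hinge; 77 mm above the table when shut
- mallet: rubber mallet, 0.35 kg, standing on one round face with the handle level; head: upright black cylinder 52 mm across, 72 mm high; origin: centre of the lower face (the striking face), z up through the head; wooden handle, 22 mm wide (y) and 18 mm high, runs along -x from the head to 156 mm from the origin at 36 mm height, pointing roughly towards the robot
- mallet_grip (a point): point on the axis of the mallet's handle 50 mm from the head's axis, 36 mm above the lower face: a place to grip it near the head
- tin: bystander: grey round tin with screw lid, 74 mm across, 69 mm high, left of the box; origin: centre of its underside
- nut: bystander: large hexagon nut, 34 mm, 16 mm high, lying in front; origin: centre of its underside
- nozzle: bystander: gas nozzle, brass tube 21 mm across, 68 mm long, lying behind the mallet; origin: its underside, middle

How it is judged (in metres and radians):
On the way, in this order (a step that is already met when the one before it is completed fails the run):
1. the latch pin is driven down at least 10.5 mm by the mallet (value of joint pin above 0.0105 m and contact force between mallet and pin above 0.5 N).
2. the mallet is put down and released (height (world z) of mallet_grip below 0.06 m and linear speed of mallet below 0.03 m/s and contact force between the fingers and mallet below 0.1 N and contact force between mallet and dry_box below 0.1 N), for 0.2 s.
3. the lid has broken free (6 mm gap or more), pulled by the fingers (value of joint lid above 0.04 rad and contact force between the fingers and lid above 1 N), for 0.1 s.
At the end, for the whole second after the job is handed in: The fingers hold the lid by its bar (contact over 1 N, grasp point within 65 mm of the bar's middle), still (under 0.05 rad/s), at 0.06 to 0.18 rad: a front gap of 10 to 30 mm. The pin is down over 9 mm; the mallet rests released on the table, grip point below 60 mm, off the box (all of step 2 and value of joint lid between 0.06 and 0.18 rad and velocity of joint lid between -0.05 and 0.05 rad/s and contact force between the fingers and lid above 1 N and distance between the grasp point and lid_handle below 0.065 m and value of joint pin above 0.009 m and height (world z) of mallet_grip above 0 m); the arm keeps its last pose, push and grip.
It fails at once if the lid flies open beyond 0.27 rad (45 mm at the front edge) (value of joint lid above 0.27 rad).
It fails at once if the robot itself presses the latch pin or the hook (contact force between any of the fingers, the arm and pin above 2 N or contact force between the fingers and hook above 2 N).
It fails at once if the mallet hits the lid (contact force between mallet and lid above 5 N).
It fails at once if a bystander is moved more than 30 mm (distance of any of tin, nut, nozzle from where it was at the start of the episode above 0.03 m).
It also fails if it takes over 48 s, if anything falls off the work surface, if the arm or the gripper's body presses on something with over 40 N, if the wrist force passes 120 N, or if a joint passes its speed limit or range.

## Working session

There is one attempt and no reset: what is moved stays moved. The work goes in short steps, Python scripts to look and compute and a tool call to move; the robot and the scene stay as the last step left them, time stands still between calls to the robot, and variables do not carry over. Pictures are saved under pics/ and viewed, and the job is handed in when it is done.

Besides the shell and the picture viewer there is one more tool, called by a JSON object that holds its "name" and its "arguments", one argument or row to a line. step_arm: Moves the arm, as the interface text tells. Its arguments: {"type":"object","properties":{"motion":{"type":"array","items":{"type":"array","items":{"type":"number"}}},"newtons":{"type":"number"}},"required":["motion"]}

```bash
mkdir -p pics; ls; python3 - <<'E'
from plant import r, capture, workorder, spotter
import cv2, numpy as np
for n in ["scene","top"]:
    c=capture(n); cv2.imwrite(f"pics/{n}1.png",c["image"][:,:,::-1])
    for l in ["dry_box","pin_top","lid_handle","lid_front_edge","mallet","mallet_grip","tin","nut","nozzle"]:
        try:
            o=spotter.tip_of(n,l); print(n,l,[(np.round(d["location"],4).tolist(),round(d["p"],2)) for d in o[:2]])
        except Exception as e: print(l,e)
print(r.get_state())
E
```

```text
pics
scene dry_box [([0.5706, 0.0556, 0.001], 0.87)]
scene pin_top [([0.4546, -0.271, 0.0365], 0.69), ([0.4519, 0.0382, 0.1258], 0.58)]
scene lid_handle []
scene lid_front_edge [([0.486, 0.0417, 0.0775], 0.83)]
scene mallet [([0.5031, -0.2639, -0.0011], 0.96)]
scene mallet_grip [([0.4589, -0.2728, 0.0347], 0.66)]
scene tin []
scene nut [([0.394, -0.1261, 0.0012], 0.51)]
scene nozzle [([0.7005, -0.2076, 0.0003], 0.64)]
top dry_box [([0.5676, 0.0613, 0.0055], 0.62), ([0.5351, 0.0529, 0.1218], 0.39)]
top pin_top [([0.4525, 0.0376, 0.1266], 0.6)]
top lid_handle [([0.5344, 0.0509, 0.1235], 0.65)]
top lid_front_edge [([0.4859, 0.0426, 0.0784], 0.8)]
top mallet [([0.5045, -0.2695, -0.0016], 0.98), ([0.4531, 0.0387, 0.1243], 0.43)]
top mallet_grip [([0.4556, -0.2726, 0.0355], 0.79)]
top tin [([0.4839, 0.3697, -0.0008], 0.82)]
top nut [([0.5336, 0.0522, 0.1211], 0.68), ([0.3945, -0.1231, -0.001], 0.42)]
top nozzle [([0.6962, -0.2043, -0.003], 0.43)]
{'time_s': 1.0, 'joints': array([-5.58564237e+01,  2.05461950e+01,  6.83529854e-01,  5.69388587e-04,
       -7.01343370e+01, -1.65066718e+01]), 'qd': array([-0.03403115, -0.01096155, -0.04879245,  0.09814531, -0.02593407,
        0.03442087]), 'joint_torque': array([-4.87003615e-05, -5.82395089e+01,  2.93303061e+01,  7.00224414e+00,
        1.24719506e-02,  2.07682166e-05]), 'tcp_pos': array([ 0.2044982 , -0.64328016,  0.24557686]), 'eef_rot': array([-1.79996974e+02,  3.38310792e-04, -1.62362902e+02]), 'contact_force': array([0.2102823 , 0.15353026, 0.53874022]), 'moment': array([-0.03914478, -0.00707765, -0.04803813]), 'gripper_width': 0.08759408462630423}
```

View pics/scene1.png

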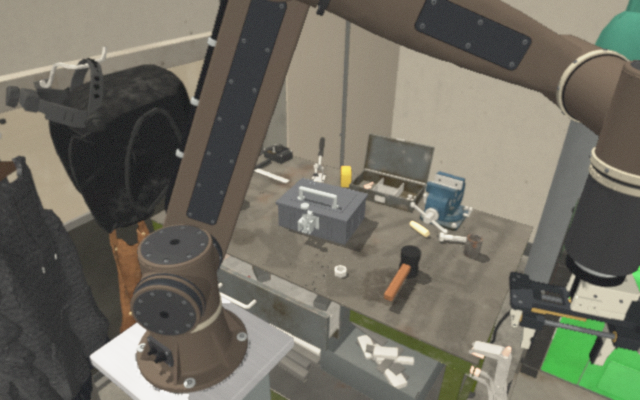

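View pics/top1.png

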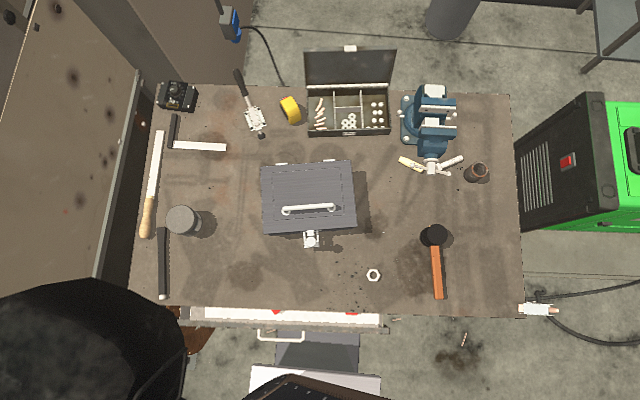

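```bash
cat > h.py <<'E'
from plant import r, capture, workorder, spotter
import cv2, numpy as np
def cloud(c,mask=None):
    z=c["z_map"]; m=z>0
    if mask is not None: m&=mask
    v,u=np.nonzero(m)
    K=np.array([[c["fx"],0,c["cx"]],[0,c["fy"],c["cy"]],[0,0,1.]])
    n=cv2.undistortPoints(np.stack([u,v],1).astype(float)[:,None],K,np.array(c["D"]))[:,0]
    p=np.c_[n*z[v,u][:,None],z[v,u]]
    T=np.array(c["pose"]); return p@T[:3,:3].T+T[:3,3],u,v
E
python3 - <<'E'
from h import *
c=capture("top"); P,u,v=cloud(c)
def box(x0,x1,y0,y1,z0,z1): return P[(P[:,0]>x0)&(P[:,0]<x1)&(P[:,1]>y0)&(P[:,1]<y1)&(P[:,2]>z0)&(P[:,2]<z1)]
def ax(Q):
    q=Q[:,:2]; r_=cv2.minAreaRect(q.astype(np.float32)); return r_, Q.mean(0), len(Q)
print("mallet head",ax(box(.4,.6,-.35,-.15,.062,.085)))
print("mallet handle",ax(box(.3,.472,-.36,-.18,.035,.06)))
print("bar",ax(box(.48,.62,-.1,.2,.108,.135)))
print("pin",ax(box(.42,.475,-.02,.1,.118,.135)))
print("lid",ax(box(.45,.75,-.15,.25,.080,.095)))
print("nozzle",ax(box(.62,.8,-.3,-.12,.008,.03)))
print("nut",ax(box(.36,.43,-.17,-.08,.01,.03)))
print("tin",ax(box(.4,.6,.28,.45,.05,.08)))
hd=box(.3,.472,-.36,-.18,.035,.06)
print(np.linalg.svd(hd[:,:2]-hd[:,:2].mean(0))[2] if len(hd)<3000 else 0)
b=box(.48,.62,-.1,.2,.108,.135);print(np.linalg.svd(b[:,:2]-b[:,:2].mean(0),full_matrices=False)[2])
E
```

```text
mallet head (((0.5036261081695557, -0.264017254114151), (0.04945195093750954, 0.05180937051773071), 3.5150184631347656), array([ 0.50340253, -0.26338644,  0.07149322]), 368)
mallet handle (((0.4109176695346832, -0.2754852771759033), (0.12427400797605515, 0.023071687668561935), 6.477311611175537), array([ 0.40965523, -0.27407334,  0.04389691]), 495)
bar (((0.5343967080116272, 0.05345364660024643), (0.012457678094506264, 0.12007631361484528), 9.68186092376709), array([0.53353286, 0.05292035, 0.12496151]), 267)
pin (((0.4530588686466217, 0.03938664495944977), (0.020725814625620842, 0.022873196750879288), 6.273619174957275), array([0.45320404, 0.03978306, 0.12377093]), 82)
lid (((0.6204923391342163, 0.06935150176286697), (0.3030622601509094, 0.23180970549583435), 10.93008804321289), array([0.56777077, 0.05996069, 0.08761358]), 6126)
nozzle (((0.7351162433624268, -0.20712877810001373), (0.18646591901779175, 0.09242655336856842), 47.07344436645508), array([ 0.74467365, -0.20722967,  0.01707823]), 516)
nut (((0.3937746286392212, -0.12157660722732544), (0.029841983690857887, 0.03176699951291084), 63.5030517578125), array([ 0.39414673, -0.12111828,  0.01560947]), 78)
tin (((0.48532992601394653, 0.36799147725105286), (0.07253561913967133, 0.07252731174230576), 9.626526832580566), array([0.48471527, 0.36586953, 0.06725427]), 736)
[[-0.99230001 -0.12385752]
 [ 0.12385752 -0.99230001]]
[[ 0.1672308  -0.98591777]
 [ 0.98591777  0.1672308 ]]
```

The top view shows the mallet head at about (433,236) with its handle pointing down the picture. The box handle is at (308,208), the pin at (310,240), the nut at (373,275) and the tin at (182,220). The networks and the depth data agree. I'll grip the mallet by its head, so there is no lever arm and the reach at the pin is better.

```bash
cat >> h.py <<'E'
from scipy.spatial.transform import Rotation as Ro
def to(x,y,z,yaw=None):
    s=r.get_state(); R=Ro.from_euler("xyz",s["eef_rot"],degrees=True)
    d=R.inv().apply(np.array([x,y,z])-s["tcp_pos"])
    roll=None
    if yaw is not None:
        dy=(yaw-s["eef_rot"][2]+90)%180-90; roll=round(-np.radians(dy),4)
    print("shift",np.round(d,4),"roll",roll,"t",s["time_s"],"tcp",np.round(s["tcp_pos"],4),np.round(s["eef_rot"],2),"F",np.round(s["contact_force"],2),"w",round(s["gripper_width"],4))
E
python3 -c "
from h import *
to(.5035,-.264,.16,7.1)"
```

```text
shift [-0.3999  0.2709  0.0856] roll 0.1839 t 1.05 tcp [ 0.2045 -0.6433  0.2456] [-180.      0.   -162.37] F [0.32 1.07 0.37] w 0.0878
```

{"name": "step_arm", "arguments": {
  "motion": [
    [0.0876, -0.05, 0.034, 0, 0.04],
    [0.0876, -0.1, 0.068, 0.01, 0.08],
    [0.0876, -0.15, 0.102, 0.02, 0.12],
    [0.0876, -0.2, 0.136, 0.03, 0.16],
    [0.0876, -0.25, 0.17, 0.04, 0.184]
  ]
}}

```text
time_s: 1.68
tcp_pos: [0.3923, -0.404, 0.2056]
eef_rot: [-180.0, 0.0, -173.0]
contact_force: [0.9, -1.8, -0.7]
gripper_width: 0.0874
```

```bash
python3 -c "
from h import *
to(.5035,-.264,.16,7.1)"
```

```text
shift [-0.1275  0.1253  0.0457] roll -0.0011 t 1.675 tcp [ 0.3923 -0.404   0.2056] [-1.7997e+02  4.0000e-02 -1.7297e+02] F [ 0.91 -1.82 -0.66] w 0.0874
```

{"name": "step_arm", "arguments": {
  "motion": [
    [0.0876, -0.042, 0.042, 0.01, 0],
    [0.0876, -0.084, 0.083, 0.02, 0],
    [0.0876, -0.1275, 0.1255, 0.035, 0],
    [0.0876, -0.1275, 0.1255, 0.045, 0],
    [0.0876, -0.1275, 0.1255, 0.045, 0]
  ]
}}

```text
time_s: 2.3
tcp_pos: [0.5017, -0.2649, 0.1598]
eef_rot: [180.0, -0.1, -172.9]
contact_force: [0.2, -0.1, -0.2]
gripper_width: 0.0874
```

```bash
python3 - <<'E'
from h import *
c=capture("wrist"); cv2.imwrite("pics/w1.png",c["image"][:,:,::-1])
for l in ["mallet","mallet_grip"]: print([(d["location"],d["p"]) for d in spotter.tip_of("wrist",l)][:2])
P,u,v=cloud(c)
Q=P[(abs(P[:,0]-.5)<.06)&(abs(P[:,1]+.264)<.06)&(P[:,2]>.06)&(P[:,2]<.09)]
print(len(Q),Q.mean(0),Q.min(0),Q.max(0)) if len(Q) else 0
print(cv2.minEnclosingCircle(Q[:,:2].astype(np.float32)))
to(.5035,-.264,.045,7.1)
E
```

```text
[([0.5044, -0.266, -0.0015], 0.88)]
[([0.459, -0.2672, 0.0355], 0.7)]
3978 [ 0.50258597 -0.26557274  0.07177829] [ 0.47845628 -0.29087057  0.06005271] [ 0.5297198  -0.23988611  0.07427873]
((0.5042223930358887, -0.2654036283493042), 0.02599170245230198)
shift [-0.0019  0.0021  0.1161] roll -0.0014 t 2.45 tcp [ 0.5018 -0.2662  0.1611] [-1.7998e+02  3.0000e-02 -1.7298e+02] F [ 0.34  0.8  -0.48] w 0.0876
```

View pics/w1.png

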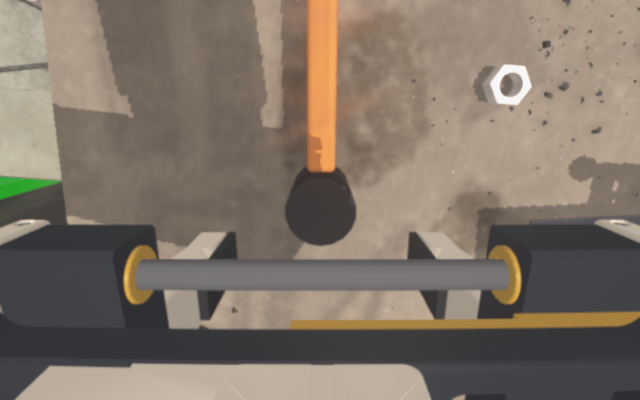

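The wrist view shows the mallet head at (320,210), centred between the jaws, with the handle running straight up the picture. I'll descend over it.

{"name": "step_arm", "arguments": {
  "motion": [
    [0.0876, -0.002, 0.0005, 0.04, 0],
    [0.0876, -0.0024, 0.001, 0.08, 0],
    [0.0876, -0.0024, 0.001, 0.115, 0],
    [0.0876, -0.0024, 0.001, 0.115, 0],
    [0.03, -0.0024, 0.001, 0.115, 0]
  ],
  "newtons": 55
}}

```text
time_s: 3.08
tcp_pos: [0.5052, -0.2649, 0.0471]
eef_rot: [-180.0, 0.1, -172.9]
contact_force: [0.4, 0.2, -0.7]
gripper_width: 0.0822
```

{"name": "step_arm", "arguments": {
  "motion": [
    [0.03, 0, 0, 0, 0],
    [0.03, 0, 0, 0, 0],
    [0.03, 0, 0, 0, 0],
    [0.03, 0, 0, 0, 0]
  ],
  "newtons": 55
}}

```text
time_s: 3.58
tcp_pos: [0.5052, -0.2642, 0.0463]
eef_rot: [-180.0, 0.1, -172.9]
contact_force: [0.6, -1.4, 5.7]
gripper_width: 0.0512
```

{"name": "step_arm", "arguments": {
  "motion": [
    [0.03, 0, 0, -0.03, 0],
    [0.03, 0, 0, -0.08, 0],
    [0.03, 0, 0, -0.13, 0],
    [0.03, 0, 0, -0.165, 0],
    [0.03, 0, 0, -0.165, 0]
  ]
}}

```text
time_s: 4.2
tcp_pos: [0.5056, -0.264, 0.213]
eef_rot: [-179.9, 0.3, -172.9]
contact_force: [0.8, -0.1, -4.1]
gripper_width: 0.0512
```

```bash
python3 - <<'E'
from h import *
for n in ["scene","wrist"]:
    c=capture(n); cv2.imwrite(f"pics/{n}3.png",c["image"][:,:,::-1])
    print([(d["location"],d["p"]) for d in spotter.tip_of(n,"mallet")][:2])
to(.4532,.0392,.205)
E
```

```text
[([0.5027, -0.2629, 0.1632], 0.89)]
[([0.4984, -0.2629, 0.1613], 0.88)]
shift [0.0124 0.3065 0.004 ] roll None t 4.4 tcp [ 0.5033 -0.2634  0.2085] [ 179.9    -0.18 -172.92] F [ 0.12  0.33 -4.74] w 0.0508
```

View pics/scene3.png

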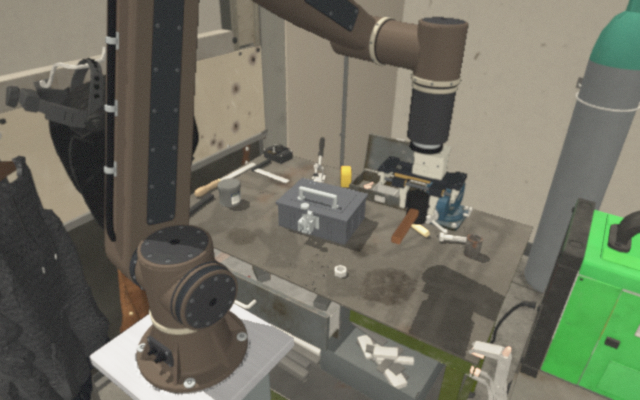

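View pics/wrist3.png

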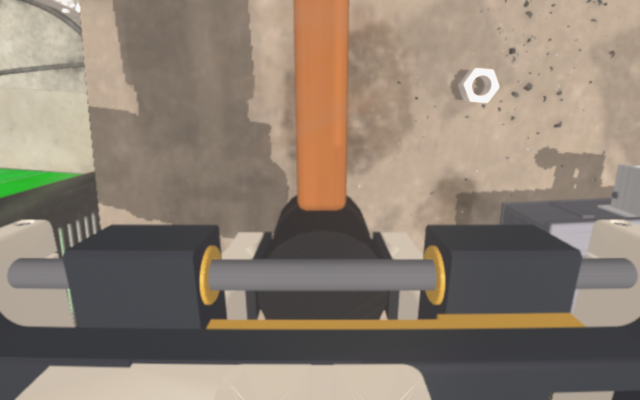

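The mallet is lifted in both views and its handle is still level. The lower face is about 45 mm below the TCP. Now over to the pin.

{"name": "step_arm", "arguments": {
  "motion": [
    [0.03, 0.0025, 0.06, 0, 0],
    [0.03, 0.005, 0.12, 0, 0],
    [0.03, 0.0075, 0.18, 0, 0],
    [0.03, 0.01, 0.24, 0, 0],
    [0.03, 0.0125, 0.295, 0, 0]
  ]
}}

```text
time_s: 5.03
tcp_pos: [0.4544, 0.0289, 0.2093]
eef_rot: [-180.0, -0.1, -172.9]
contact_force: [1.0, 0.9, -3.8]
gripper_width: 0.0509
```

{"name": "step_arm", "arguments": {
  "motion": [
    [0.03, 0, 0.0115, 0, 0],
    [0.03, 0, 0.0115, 0, 0],
    [0.03, 0, 0.0115, 0, 0]
  ]
}}

```text
time_s: 5.4
tcp_pos: [0.454, 0.0378, 0.2099]
eef_rot: [-180.0, -0.1, -172.9]
contact_force: [0.6, -0.7, -4.2]
gripper_width: 0.0508
```

```bash
python3 - <<'E'
from h import *
for n in ["scene","top"]:
    c=capture(n); cv2.imwrite(f"pics/{n}4.png",c["image"][:,:,::-1])
    print([(d["location"],d["p"]) for d in spotter.tip_of(n,"mallet")][:2],[(d["location"],d["p"]) for d in spotter.tip_of(n,"pin_top")][:2])
to(.4532,.0392,.158)
E
```

```text
[([0.5365, 0.049, 0.1265], 0.67), ([0.4528, 0.0387, 0.1614], 0.64)] []
[] []
shift [0.0009 0.0013 0.0525] roll None t 5.7 tcp [0.4543 0.038  0.2105] [-1.8000e+02 -1.0000e-02 -1.7298e+02] F [-0.53 -0.14 -3.92] w 0.0508
```

View pics/scene4.png

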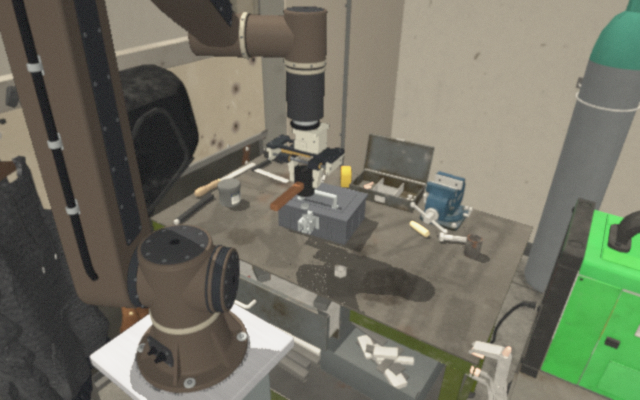

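The mallet is held at (303,180), directly over the bracket and pin at (307,222). Lowering it.

{"name": "step_arm", "arguments": {
  "motion": [
    [0.03, 0.0005, 0.001, 0.015, 0],
    [0.03, 0.0005, 0.001, 0.03, 0],
    [0.03, 0.0005, 0.001, 0.036, 0],
    [0.03, 0.0005, 0.001, 0.04, 0],
    [0.03, 0.0005, 0.001, 0.044, 0]
  ]
}}

```text
time_s: 6.32
tcp_pos: [0.4541, 0.0396, 0.167]
eef_rot: [-180.0, 0.0, -172.9]
contact_force: [-2.5, -0.8, 2.2]
gripper_width: 0.0507
```

{"name": "step_arm", "arguments": {
  "motion": [
    [0.03, 0, 0, 0.003, 0],
    [0.03, 0, 0, 0.006, 0],
    [0.03, 0, 0, 0.008, 0]
  ]
}}

```text
time_s: 6.7
tcp_pos: [0.454, 0.0396, 0.1588]
eef_rot: [-180.0, 0.0, -172.9]
contact_force: [-2.7, -2.1, 11.2]
gripper_width: 0.0506
```

{"name": "step_arm", "arguments": {
  "motion": [
    [0.03, 0, 0, 0.002, 0],
    [0.03, 0, 0, 0.002, 0]
  ]
}}

```text
time_s: 6.95
tcp_pos: [0.4547, 0.0397, 0.1583]
eef_rot: [-180.0, 0.1, -172.9]
contact_force: [-6.4, -1.7, 17.2]
gripper_width: 0.0508
```

{"name": "step_arm", "arguments": {
  "motion": [
    [0.03, 0, 0, 0.002, 0],
    [0.03, 0, 0, 0.003, 0],
    [0.03, 0, 0, 0.003, 0]
  ]
}}

```text
time_s: 7.32
tcp_pos: [0.4561, 0.0398, 0.1578]
eef_rot: [-180.0, 0.3, -172.8]
contact_force: [-11.8, -2.9, 37.6]
gripper_width: 0.0511
```

The force is now about 40 N with no further travel, so this is the stop. I'll lift and check.

{"name": "step_arm", "arguments": {
  "motion": [
    [0.03, 0, 0, -0.01, 0],
    [0.03, 0, 0, -0.03, 0],
    [0.03, 0, 0, -0.055, 0],
    [0.03, 0, -0.05, -0.055, 0],
    [0.03, 0, -0.11, -0.055, 0]
  ]
}}

```text
time_s: 7.95
tcp_pos: [0.4675, -0.0696, 0.2084]
eef_rot: [179.9, 0.0, -172.7]
contact_force: [2.1, -0.8, -4.6]
gripper_width: 0.051
```

```bash
python3 - <<'E'
from h import *
for n in ["top","scene"]:
    c=capture(n); cv2.imwrite(f"pics/{n}5.png",c["image"][:,:,::-1])
    print([(d["location"],d["p"]) for d in spotter.tip_of(n,"pin_top")][:2],[(d["location"],d["p"]) for d in spotter.tip_of(n,"mallet")][:2])
    P,u,v=cloud(c); Q=P[np.hypot(P[:,0]-.453,P[:,1]-.039)<.009]; print(n,len(Q),np.percentile(Q[:,2],[20,50,80]) if len(Q) else 0)
to(.505,-.24,.0475)
E
```

```text
[] [([0.4697, -0.074, 0.1636], 0.56)]
top 230 [0.60930303 0.61099253 0.61248451]
[([0.4518, 0.0359, 0.1133], 0.61), ([0.5678, 0.0565, -0.0035], 0.55)] [([0.4624, -0.0737, 0.157], 0.95)]
scene 149 [0.01297822 0.05760105 0.09667053]
shift [-0.0168 -0.1743  0.1604] roll None t 8.25 tcp [ 0.467  -0.0692  0.208 ] [ 1.7997e+02 -4.0000e-02 -1.7293e+02] F [ 0.83  0.59 -4.39] w 0.0505
```

View pics/scene5.png

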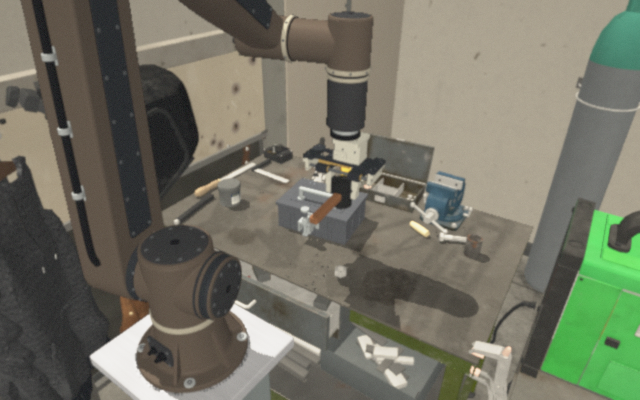

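The pin head is read at 0.113 m, which is fully down. Now I'll put the mallet back near where it stood.

{"name": "step_arm", "arguments": {
  "motion": [
    [0.03, -0.004, -0.06, 0, 0],
    [0.03, -0.008, -0.12, 0, 0],
    [0.03, -0.012, -0.18, 0.0, 0],
    [0.03, -0.014, -0.198, 0.04, 0],
    [0.03, -0.014, -0.198, 0.09, 0]
  ]
}}

```text
time_s: 8.88
tcp_pos: [0.5072, -0.2646, 0.1179]
eef_rot: [-180.0, 0.2, -172.9]
contact_force: [1.0, 0.9, -4.2]
gripper_width: 0.0502
```

```bash
python3 - <<'E'
from h import *
c=capture("scene")
print([(d["location"],d["p"]) for d in spotter.tip_of("scene","mallet")][:2])
P,u,v=cloud(c); Q=P[np.hypot(P[:,0]-.453,P[:,1]-.039)<.012]; Q=Q[Q[:,2]>.1];print(len(Q),Q[:,2].max() if len(Q) else 0)
c=capture("top");P,u,v=cloud(c); Q=P[np.hypot(P[:,0]-.453,P[:,1]-.039)<.009]; print(len(Q),np.percentile(Q[:,2],[20,50,80]),[(d["location"],d["p"]) for d in spotter.tip_of("top","pin_top")])
to(.505,-.264,.0475)
E
```

```text
[([0.5037, -0.2673, 0.0672], 0.84)]
43 0.1172070032111201
63 [0.02816267 0.11218146 0.11376082] [([0.4533, 0.0362, 0.1179], 0.38)]
shift [ 0.0009 -0.0004  0.0713] roll None t 9.075 tcp [ 0.5059 -0.2634  0.1188] [-1.8000e+02 -1.1000e-01 -1.7278e+02] F [ 0.92 -0.91 -2.98] w 0.0508
```

{"name": "step_arm", "arguments": {
  "motion": [
    [0.03, 0, 0, 0.035, 0],
    [0.03, 0, 0, 0.06, 0],
    [0.03, 0, 0, 0.065, 0],
    [0.03, 0, 0, 0.068, 0],
    [0.03, 0, 0, 0.07, 0]
  ]
}}

```text
time_s: 9.7
tcp_pos: [0.5068, -0.2643, 0.0501]
eef_rot: [-179.9, 0.1, -172.9]
contact_force: [0.6, -0.2, -4.9]
gripper_width: 0.0511
```

{"name": "step_arm", "arguments": {
  "motion": [
    [0.03, 0, 0, 0.001, 0],
    [0.03, 0, 0, 0.002, 0]
  ]
}}

```text
time_s: 9.95
tcp_pos: [0.5058, -0.2644, 0.047]
eef_rot: [-180.0, 0.0, -172.9]
contact_force: [-0.7, 0.7, -3.8]
gripper_width: 0.0509
```

{"name": "step_arm", "arguments": {
  "motion": [
    [0.03, 0, 0, 0.001, 0],
    [0.03, 0, 0, 0.002, 0],
    [0.03, 0, 0, 0.002, 0]
  ]
}}

```text
time_s: 10.32
tcp_pos: [0.5063, -0.2645, 0.0462]
eef_rot: [-180.0, 0.1, -172.9]
contact_force: [-3.9, 2.6, 11.3]
gripper_width: 0.0513
```

Touchdown: the push is about 15 N. I'll ease it slightly, open, then rise.

{"name": "step_arm", "arguments": {
  "motion": [
    [0.03, 0, 0, -0.001, 0],
    [0.0876, 0, 0, -0.001, 0],
    [0.0876, 0, 0, -0.001, 0],
    [0.0876, 0, 0, -0.001, 0],
    [0.0876, 0, 0, -0.001, 0]
  ]
}}

```text
time_s: 10.95
tcp_pos: [0.5055, -0.2644, 0.0455]
eef_rot: [180.0, -0.0, -172.9]
contact_force: [-0.8, -0.1, -0.7]
gripper_width: 0.0844
```

{"name": "step_arm", "arguments": {
  "motion": [
    [0.0876, 0, 0, 0, 0],
    [0.0876, 0, 0, -0.02, 0],
    [0.0876, 0, 0, -0.06, 0],
    [0.0876, 0, 0, -0.11, 0],
    [0.0876, 0, 0, -0.16, 0]
  ]
}}

```text
time_s: 11.58
tcp_pos: [0.5053, -0.2643, 0.2071]
eef_rot: [180.0, -0.0, -172.9]
contact_force: [1.2, 0.3, -0.1]
gripper_width: 0.0874
```

```bash
python3 - <<'E'
from h import *
for n in ["top","scene"]:
    c=capture(n); cv2.imwrite(f"pics/{n}6.png",c["image"][:,:,::-1])
    for l in ["mallet","mallet_grip","pin_top","lid_handle"]:print(n,l,[(d["location"],round(d["p"],2)) for d in spotter.tip_of(n,l)][:2])
P,u,v=cloud(c)
to(.534,.0527,.205,99.6); print(r.get_state()["joints"])
E
```

```text
top mallet [([0.4839, 0.3677, -0.0037], 0.71)]
top mallet_grip [([0.4864, 0.0408, 0.0783], 0.58)]
top pin_top [([0.4505, 0.04, 0.1141], 0.47)]
top lid_handle [([0.5352, 0.0508, 0.1209], 0.96)]
scene mallet [([0.5037, -0.2624, -0.0055], 0.81)]
scene mallet_grip [([0.4549, -0.2727, 0.034], 0.9)]
scene pin_top [([0.4534, 0.0348, 0.1127], 0.52)]
scene lid_handle [([0.5359, 0.0506, 0.1252], 0.61)]
shift [-0.0678  0.3109 -0.0005] roll 1.527 t 12.075 tcp [ 0.5051 -0.2642  0.2044] [ 1.7997e+02 -1.1000e-01 -1.7291e+02] F [-0.43  0.9   0.2 ] w 0.0875
[-7.95393596e+00  1.25622906e+01 -1.61201215e+01 -5.53402146e-03
 -6.14340044e+01 -7.49514453e+01]
```

View pics/scene6.png

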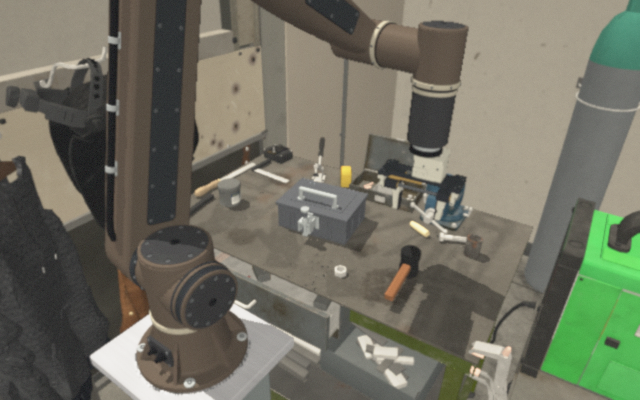

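The mallet stands at (410,255), the pin is down and the lid handle is at (318,190). Now to the handle. The turn is −1.61 rad, which keeps the last joint in range.

{"name": "step_arm", "arguments": {
  "motion": [
    [0.05, -0.0075, 0.034, 0, -0.18],
    [0.05, -0.015, 0.068, 0, -0.36],
    [0.05, -0.0225, 0.102, 0, -0.54],
    [0.05, -0.03, 0.136, 0, -0.72],
    [0.05, -0.0375, 0.172, 0, -0.9]
  ]
}}

```text
time_s: 12.7
tcp_pos: [0.5214, -0.088, 0.205]
eef_rot: [180.0, -0.0, -121.0]
contact_force: [-0.4, -0.2, -0.0]
gripper_width: 0.0507
```

```bash
python3 -c "
from h import *
to(.5345,.052,.2,-80.4);print(r.get_state()['joints'])"
```

```text
shift [-0.1267  0.0609  0.0049] roll -0.7087 t 12.7 tcp [ 0.5214 -0.088   0.205 ] [ 1.7995e+02 -5.0000e-02 -1.2101e+02] F [-0.39 -0.16 -0.03] w 0.0507
[ 1.16932764e+01  8.63936928e+00 -2.10461994e+01  3.65026228e-03
 -6.03810240e+01 -4.27034810e+01]
```

{"name": "step_arm", "arguments": {
  "motion": [
    [0.044, -0.04, 0.02, 0, -0.18],
    [0.044, -0.08, 0.04, 0, -0.36],
    [0.044, -0.115, 0.055, 0, -0.54],
    [0.044, -0.1267, 0.061, 0, -0.709],
    [0.044, -0.1267, 0.061, 0.005, -0.709]
  ]
}}

```text
time_s: 13.32
tcp_pos: [0.5354, 0.0519, 0.2001]
eef_rot: [180.0, -0.0, -80.6]
contact_force: [-0.4, 0.2, -0.8]
gripper_width: 0.0443
```

```bash
python3 - <<'E'
from h import *
c=capture("wrist"); cv2.imwrite("pics/w7.png",c["image"][:,:,::-1])
for l in ["lid_handle","pin_top"]: print([(d["location"],d["p"]) for d in spotter.tip_of("wrist",l)][:2])
P,u,v=cloud(c)
Q=P[(abs(P[:,0]-.535)<.04)&(abs(P[:,1]-.05)<.07)&(P[:,2]>.108)&(P[:,2]<.14)]
print(len(Q),Q.mean(0),Q[:,2].max(),cv2.minAreaRect(Q[:,:2].astype(np.float32)))
print(np.percentile(P[np.hypot(P[:,0]-.453,P[:,1]-.039)<.008][:,2:],[20,50,80]) )
to(.5345,.052,.121,-80.4)
E
```

```text
[([0.5342, 0.055, 0.124], 0.98)]
[([0.4536, 0.0369, 0.11], 0.61)]
2431 [0.5377784  0.03686059 0.12561046] 0.128931209945242 ((0.5352462530136108, 0.051579974591732025), (0.012022363021969795, 0.11949630826711655), 9.72447681427002)
[0.11206571 0.11300028 0.24910602]
shift [-0.0017 -0.      0.0788] roll -0.0086 t 13.475 tcp [0.5349 0.0503 0.1998] [ 1.7991e+02 -2.0000e-02 -8.0890e+01] F [-0.61 -0.31 -0.42] w 0.0443
```

View pics/w7.png

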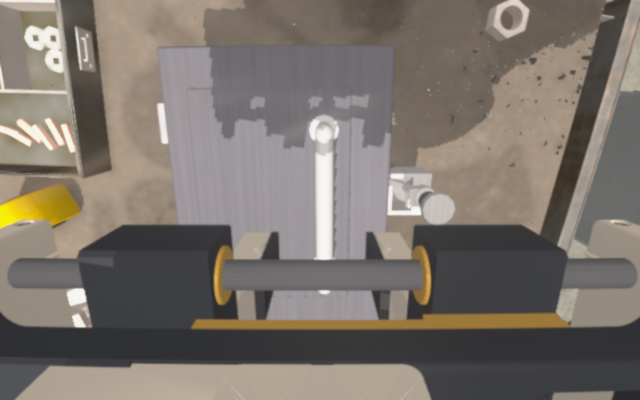

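The bar at (323,200) lies midway between the pads, parallel to them, and the jaws are clear of the pin at (437,208). I'll descend and close.

{"name": "step_arm", "arguments": {
  "motion": [
    [0.044, 0, 0, 0.03, 0],
    [0.044, 0, 0, 0.06, 0],
    [0.044, 0, 0, 0.079, 0],
    [0.044, 0, 0, 0.079, 0],
    [0.002, 0, 0, 0.079, 0]
  ],
  "newtons": 45
}}

```text
time_s: 14.1
tcp_pos: [0.5359, 0.0506, 0.1224]
eef_rot: [-180.0, -0.0, -80.8]
contact_force: [0.8, 0.2, 0.8]
gripper_width: 0.0385
```

{"name": "step_arm", "arguments": {
  "motion": [
    [0.002, 0, 0, 0, 0],
    [0.002, 0, 0, 0, 0],
    [0.002, 0, 0, 0, 0],
    [0.002, 0, 0, 0, 0]
  ]
}}

```text
time_s: 14.6
tcp_pos: [0.5345, 0.0508, 0.1219]
eef_rot: [179.9, -0.0, -80.7]
contact_force: [-5.2, -0.2, 6.0]
gripper_width: 0.0106
```

{"name": "step_arm", "arguments": {
  "motion": [
    [0.002, 0, 0, -0.001, 0],
    [0.002, 0, -0.0005, -0.002, 0],
    [0.002, 0, -0.001, -0.003, 0]
  ]
}}

```text
time_s: 14.98
tcp_pos: [0.5346, 0.0508, 0.1226]
eef_rot: [179.8, 0.0, -80.8]
contact_force: [-0.4, 0.7, -22.9]
gripper_width: 0.0106
```

{"name": "step_arm", "arguments": {
  "motion": [
    [0.002, 0, -0.0003, -0.001, 0],
    [0.002, 0, -0.0003, -0.001, 0]
  ]
}}

```text
time_s: 15.22
tcp_pos: [0.536, 0.051, 0.1256]
eef_rot: [179.9, -0.0, -80.7]
contact_force: [-5.1, 1.4, -7.2]
gripper_width: 0.0108
```

{"name": "step_arm", "arguments": {
  "motion": [
    [0.002, 0, -0.0005, -0.001, 0],
    [0.002, 0, -0.001, -0.002, 0],
    [0.002, 0, -0.0015, -0.003, 0],
    [0.002, 0, -0.002, -0.004, 0]
  ]
}}

```text
time_s: 15.72
tcp_pos: [0.5378, 0.0513, 0.1299]
eef_rot: [179.9, -0.0, -80.7]
contact_force: [-5.8, 1.4, -8.5]
gripper_width: 0.0107
```

```bash
cat > look.py <<'E'
from h import *
import sys
for n in ["top","scene","wrist"]:
    c=capture(n); cv2.imwrite(f"pics/{n}{sys.argv[1]}.png",c["image"][:,:,::-1])
    for l in ["lid_front_edge","lid_handle"]: print(n,l,[(np.round(d["location"],4).tolist(),round(d["p"],2)) for d in spotter.tip_of(n,l)][:2])
    P,u,v=cloud(c); b=np.array([np.cos(np.radians(9.6)),np.sin(np.radians(9.6))])
    hinge=np.array([.5352,.0516])+b*.115
    d=(hinge-P[:,:2])@b; l=abs((P[:,:2]-hinge)@np.array([-b[1],b[0]]))
    m=(d>.02)&(d<.155)&(l<.105)&(l>.062)&(P[:,2]>.08)&(P[:,2]<.14)
    # fit z vs d robustly
    if m.sum()>100:
        A=np.c_[d[m],np.ones(m.sum())]; z=P[m,2]
        from scipy.optimize import least_squares
        f=least_squares(lambda x:A@x-z,[0,.087],loss="soft_l1",f_scale=.001); print(n,m.sum(),"lid slope",np.round(f.x,4))
to(.5345,.052,.121,-80.4)
E
python3 look.py 8
```

```text
top lid_front_edge [([0.4848, 0.0413, 0.0884], 0.77), ([0.3959, -0.121, 0.0007], 0.15)]
top lid_handle []
top 1489 lid slope [0.0613 0.0882]
scene lid_front_edge [([0.4858, 0.0435, 0.0889], 0.67)]
scene lid_handle [([0.5408, 0.0536, 0.1327], 0.67)]
scene 496 lid slope [0.0584 0.0903]
wrist lid_front_edge [([0.4823, 0.0467, 0.0875], 0.83)]
wrist lid_handle [([0.5367, 0.0582, 0.1315], 0.79)]
wrist 23873 lid slope [0.06   0.0887]
shift [-0.0012  0.0032  0.009 ] roll -0.0056 t 16.175 tcp [0.5379 0.0513 0.13  ] [ 1.7994e+02 -1.0000e-02 -8.0720e+01] F [-5.56  2.29 -5.95] w 0.0105
```

View pics/scene8.png

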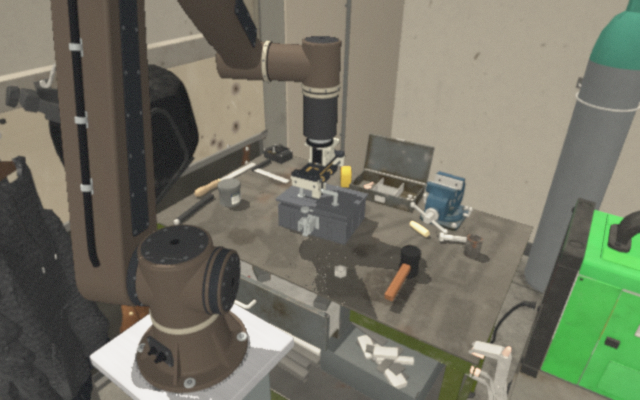

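The seal has broken and all three cameras read about 0.06 rad (front edge at 0.0885 m). About 6 mm more at the bar will do.

{"name": "step_arm", "arguments": {
  "motion": [
    [0.002, 0, -0.0002, -0.0015, 0],
    [0.002, 0, -0.0006, -0.003, 0],
    [0.002, 0, -0.001, -0.0045, 0],
    [0.002, 0, -0.0015, -0.006, 0],
    [0.002, 0, -0.0015, -0.006, 0]
  ]
}}

```text
time_s: 16.8
tcp_pos: [0.5407, 0.0518, 0.1359]
eef_rot: [-179.9, -0.0, -80.7]
contact_force: [-1.3, 0.9, -9.3]
gripper_width: 0.0103
```

```bash
python3 look.py 9
```

```text
top lid_front_edge [([0.4837, 0.045, 0.0993], 0.85)]
top lid_handle []
top 1529 lid slope [0.1125 0.0883]
scene lid_front_edge [([0.4849, 0.0459, 0.0981], 0.91)]
scene lid_handle [([0.5433, 0.0538, 0.136], 0.83)]
scene 460 lid slope [0.1142 0.0898]
wrist lid_front_edge [([0.4836, 0.047, 0.0946], 0.86)]
wrist lid_handle [([0.5384, 0.0579, 0.1352], 0.74)]
wrist 23455 lid slope [0.1108 0.0887]
shift [-0.0012  0.006   0.0148] roll -0.0054 t 17.25 tcp [0.5406 0.0518 0.1358] [-179.94    0.    -80.71] F [  2.04  -0.37 -10.04] w 0.0102
```

{"name": "step_arm", "arguments": {
  "motion": [
    [0.002, 0, 0, -0.0005, 0],
    [0.002, 0, 0, -0.0005, 0],
    [0.002, 0, 0, -0.0005, 0],
    [0.002, 0, 0, -0.0005, 0],
    [0.002, 0, 0, -0.0005, 0]
  ]
}}

```text
time_s: 17.88
tcp_pos: [0.5407, 0.0519, 0.136]
eef_rot: [-179.9, 0.0, -80.7]
contact_force: [6.0, -0.9, -13.7]
gripper_width: 0.0109
```

```bash
python3 look.py 10; python3 - <<'E'
from h import *
c=capture("scene")
for l in ["mallet","mallet_grip","pin_top","nut","tin","nozzle"]: print(l,[(np.round(d["location"],4).tolist(),round(d["p"],2)) for d in spotter.tip_of("scene",l)][:2])
E
```

```text
top lid_front_edge []
top lid_handle []
top 1539 lid slope [0.1131 0.0884]
scene lid_front_edge [([0.4901, 0.0436, 0.0974], 0.95)]
scene lid_handle [([0.5442, 0.0518, 0.1397], 0.57)]
scene 462 lid slope [0.1133 0.09  ]
wrist lid_front_edge [([0.4836, 0.0469, 0.0958], 0.67)]
wrist lid_handle [([0.542, 0.0573, 0.1381], 0.78)]
wrist 23409 lid slope [0.1117 0.0888]
shift [-0.0011  0.0061  0.015 ] roll -0.0055 t 18.325 tcp [0.5407 0.0519 0.136 ] [-179.94    0.    -80.72] F [  5.55  -0.97 -14.03] w 0.0105
mallet [([0.5036, -0.2633, -0.0054], 0.55)]
mallet_grip [([0.4575, -0.2724, 0.0374], 0.93)]
pin_top [([0.4887, 0.3693, 0.0045], 0.59), ([0.4528, 0.041, 0.1131], 0.45)]
nut [([0.3919, -0.1262, -0.0012], 0.58)]
tin [([0.4884, 0.374, 0.0009], 0.77)]
nozzle [([0.6963, -0.2103, 0.0002], 0.68)]
```

View pics/scene10.png

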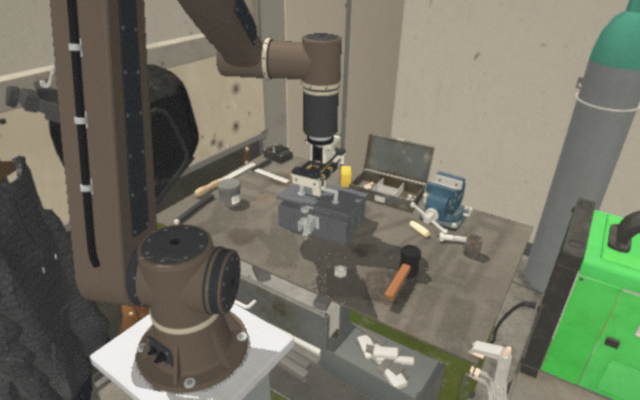

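The lid is steady at about 0.113 rad, a gap of roughly 19–20 mm. The mallet stands at (410,255), the pin is down and the bystanders have not moved. Handing in.

```bash
python3 -c "
from plant import workorder
print(workorder.close_job())"
```

```text
the job is handed in; nothing more can be done
None
```

The job is handed in at about 18.4 s of the 48 s, with the gripper still holding the lid open by its bar. No verdict was reported.

- **Latch pin:** I gripped the mallet by its head, not at the suggested point on the handle, and pressed the pin down to its stop with about 40 N. The pin head then read 0.113 m, which is fully down.
- **Mallet:** it is back on the table within a few millimetres of where it started, released and clear of the box, with its grip point at about 0.036 m.
- **Lid:** the seal broke at about 23 N on the wrist sensor. The last depth fits from the three cameras gave 0.112 to 0.113 rad, about 19 mm at the front edge. The lid was steady between the last two checks.
- **Bystanders:** in the last scene picture the tin, nut and nozzle lay within about 7 mm of their first readings, close to the network's error.

**Readings that disagreed:**
- The networks' front-edge heights ranged from 0.095 to 0.099 m (gaps of 18 to 22 mm). All are inside the 10 to 30 mm window.
- In the last check the network's best answer for the pin was a false hit near the tin. Its second answer, 0.113 m, agreed with the earlier depth readings.
- The wrist still read about 14 N down and 6 N sideways at the end. I put this down to the tight grip on the bar.

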